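# Clamp the hardness reference block with the torque-limited crank

### The job

Slide the larger of the two round steel reference blocks fully into the bench clamp, up against its back stop, then push the crank handle round clockwise (seen from above) until the jaw grips the block and the crank's torque clutch slips. Leave the block clamped home, let go of everything, and do not disturb the smaller block, the dropper bottle or the vial.

Things in the scene. Friction and masses are not known exactly. Their poses are not given: they have to be found in the camera images.
- ref_block_center (a point): centre (half-way up, 5.5 mm over the bench) of the larger plain steel reference block: a flat round disc, 60 mm diameter, 11 mm thick, about 0.24 kg, lying loose on the bench. This is the block to clamp.
- clamp: low grey bench clamp, fixed; the bench is its floor. Origin: on the bench under the centre of the 60 mm block once clamped home; +x runs into the mouth (block enters from -x), z up. Fixed jaw: wall with inner face at y = +30 mm (x -32 to 44, 16 mm thick, 26 high). Back stop: wall with face at x = +30 mm (14 mm thick, 22 high, y -80 to 46). The moving jaw closes towards +y.
- jaw: moving steel jaw of the clamp, 54 mm long (clamp x -28 to +26 mm), 18 mm thick, top 26 mm over the bench. Origin: on the bench under its gripping face; it slides along the clamp's +y. It starts with 74 to 86 mm between the jaw faces, so the 60 mm block goes in without touching the crank first.
- screw (a joint): angle of the clamping screw (rad), growing clockwise seen from above; each rad moves the jaw 3.82 mm towards the fixed jaw (24 mm a turn). Stops when the jaw is tight on the block. It is self-locking and needs about 0.125 N m to turn.
- crank (a joint): angle of the crank relative to the screw (rad), growing clockwise seen from above. Constant while crank and screw turn together; grows when the torque clutch slips (0.22 N m, about 5 N at the handle). Starts between -0.6 and 0.6. The clutch slips as long as the crank is pushed on, without harm, and stays where left.
- handle (a point): mid-height (83 mm over the bench) of the upright black crank handle, a round grip 17 mm diameter, standing 46 mm from the crank axis, from 62 to 106 mm over the bench. The crank arm and hub under it lie between 51 and 69 mm over the bench; the hub is 34 mm diameter.
- crank_axis (a point): point on the crank's vertical axis, 84 mm over the bench, at clamp x = 0, y = -108 mm. Below it is the clamp's gear housing: clamp x -34 to +44, y -138 to -78 mm, 42 mm high (bolt heads 46 mm).
- small_block: the smaller plain steel reference block, disc 50 mm diameter, 12 mm thick, loose. Origin under its centre. Leave it alone.
- bottle: dropper bottle standing loose, 38 mm diameter, 118 mm high. Origin under its centre. Leave it alone.
- vial: white capped vial standing loose, 26 mm diameter, 54 mm high. Origin under its centre. Leave it alone.
- all_in_one: computer monitor standing behind the work, fixed. Origin on the bench under its foot; its -x faces the robot. The screen is 582 mm wide, from 74 to 405 mm over the bench, leaning slightly back; the front of its lower edge is 59 mm nearer the robot than the origin. Keep gripper and wrist clear of it.
There are look-alikes about, which are no part of the job. Leave any black look-alike of the part that bears ref_block_center alone.

How it is judged:
By the outcome, as a careful person would: the job done as asked, in the order asked, and still so for the second after the job is handed in, with the robot touching nothing.
It also fails if it takes over 72 s, if anything falls off the work surface, if the arm or the gripper's body presses on something with over 40 N, if the wrist force passes 120 N, or if a joint passes its speed limit or range.

### The arm

A 7-joint arm with a two-finger parallel gripper is mounted at the origin on a cart in front of the work surface, level with it; the furniture and walls round the work are solid. World frame = base frame: x ahead of the robot, y to its left, z up, the work surface at z = 0. Lengths are in m, angles in rad, forces in N, time in s.
With the tool pointing down it reaches from about 0.4 to 0.9 m from the base axis. Payload 5.5 kg.
Tool frame: the origin (TCP) lies between the finger pads; the fingertips stand 8 mm ahead of it and the grasp point (between the pads) lies 11 mm behind it; z points along the fingers, y is the line along which they close (so a half turn about z gives the same grasp; the last joint's range is limited). The gripper opens to 85 mm and grips with 20 to 120 N. Pads are 22 mm wide; open, the fingers measure 114 mm over their backs; the gripper's body (76 mm by 85 mm) begins 54 mm behind the grasp point. The pads swing forward as they close: fully open they stand 13 mm farther back than shut.
Start: joints at [-0.865, 0.501, -0.427, 1.55, 0.221, 1.138, -0.21], TCP at [0.278, 0.587, 0.239] pointing down, gripper open.
Joint ranges: [-2.88, 2.88], [-0.31, 2.03], [-1.54, 1.56], [0.2, 2.42], [-1.41, 4.55], [0.19, 2.02], [-2.57, 2.57]. Speed limits (rad/s): [2.57, 2.57, 3.14, 3.14, 3.14, 3.14, 3.14].

### API

Orientations are given as a unit quaternion [w, x, y, z].
In Python, from workcell import * gives the robot as it stands. Calls block until the motion is done:
- reach(position, orientation): joint-space move of the TCP to a pose.
- movel(position, rot=None, velocity=0.15): straight line of the TCP; rot=None keeps the orientation; velocity is the mean speed in m/s.
- goto_joints(angles): joint-space move.
- open_gripper() and gripper_close(effort=None): open the fingers fully, or close them until they stop; effort is the grip in N (None keeps the last).
- sleep(seconds).
- solve_ik(position, orientation): joint angles nearest the present ones, or None.
- state(): the state.
- camera(name): name is "scene" or "top" or "wrist"; returns a dict with "color" (420x560x3 uint8, red, green, blue), "fx", "fy", "cx", "cy" (pixels), "R" (3x3) and "t" (3): a world point X has camera coordinates R X + t. Camera axes: x right, y down, z forward; pixel columns grow to the right and rows downward; lengths in m; the calibration is good to about 2 mm. A picture is of the moment at which its call begins. There is no depth.
A pose or a line that the arm cannot do raises IKError and nothing moves.
- hand_in(): hands the job in; it is judged then, once.
The state is a dict: "clock": time; "joint_pos": joint angles; "qd": joint speeds; "joint_torque": joint torques, N m; "tcp_pos": TCP position; "tcp_rot": TCP orientation; "contact_force": force on the tool from outside, world axes, zero at the start; "torque": the same for the moment, N m; "finger_gap": finger opening in m; "grasp_force": force on a finger pad.
Only numpy, scipy, OpenCV 4.12 (cv2) and the standard library are available. Lean on these libraries where they do the work, as an engineer would, in place of code of your own. Each camera call takes 0.05 s, during which the arm holds its last target. There are 200 camera calls.

## Working session

There is one attempt and no reset: what is moved stays moved. The work goes in short steps, each a Python script; the robot and the scene stay as the last script left them, time stands still between calls to the robot, and variables do not carry over. Pictures are saved under pics/ and viewed, at most 10 in all, crops included, and the job is handed in when it is done.

```bash
mkdir -p pics; ls
python3 - <<'E'
from workcell import *
import cv2,numpy as np
for n in ("scene","top"):
    c=camera(n); cv2.imwrite(f"pics/{n}0.png",cv2.cvtColor(c["color"],cv2.COLOR_RGB2BGR))
    print(n,c["fx"],c["fy"],c["cx"],c["cy"],np.round(c["R"],3).tolist(),np.round(c["t"],3).tolist())
print(state()["clock"],state()["tcp_rot"])
E
```

```text
pics
scene 380.91750954978465 380.91750954978465 276.051476740783 204.1293148233518 [[0.807, -0.59, 0.015], [-0.259, -0.377, -0.889], [0.53, 0.714, -0.457]] [-0.547, 0.2, 0.599]
top 489.69556389092077 489.69556389092077 274.7990066040931 209.46747565912753 [[0.027, -0.999, 0.034], [-0.998, -0.028, -0.049], [0.05, -0.033, -0.998]] [-0.118, 0.621, 1.092]
0.1 [-2.21170903e-04  2.19564953e-01  9.75597484e-01 -8.55204224e-04]
```

View pics/top0.png

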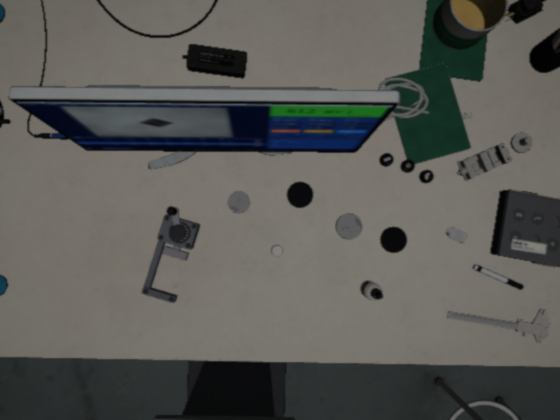

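View pics/scene0.png

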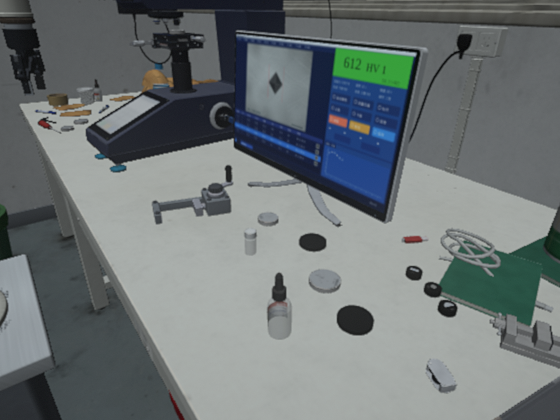

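The top view shows four possible discs: steel at (348,226) and (239,202), black at (393,239) and (300,194). The larger steel one is (348,226), and the bottle at (372,290) and vial at (277,250) are to be left alone. The clamp is at about (170,260), with its mouth facing image right (world -y), hub at (178,232) and handle at about (172,212). I'll measure these and check them in a close crop.

```bash
cat > h.py <<'E'
from workcell import *
import cv2,numpy as np
def cast(c,uv,z):
    R,t=np.array(c["R"]),np.array(c["t"]); o=-R.T@t
    d=R.T@np.array([(uv[0]-c["cx"])/c["fx"],(uv[1]-c["cy"])/c["fy"],1]); return o+d*(z-o[2])/d[2]
def proj(c,X):
    p=np.array(c["R"])@X+c["t"]; return np.array([c["fx"]*p[0]/p[2]+c["cx"],c["fy"]*p[1]/p[2]+c["cy"]])
E
python3 - <<'E'
from h import *
c=camera("top"); im=c["color"]; g=cv2.cvtColor(im,cv2.COLOR_RGB2GRAY)
def crop(x0,y0,x1,y1,s): return cv2.resize(cv2.cvtColor(im[y0:y1,x0:x1],cv2.COLOR_RGB2BGR),None,fx=s,fy=s,interpolation=cv2.INTER_CUBIC)
a=crop(130,195,220,310,5)[:575]; b=crop(220,175,420,310,2)[:]
o=np.zeros((600,860,3),np.uint8); o[:575,:450]=a; o[:270,455:855]=b
cv2.imwrite("pics/crop1.png",o[:,:800] if 0 else cv2.resize(o,(800,558)))
for n,u,v in (("big",348,226),("small",239,202),("bA",300,194),("bB",393,239)):
    p=im[v-22:v+22,u-22:u+22].astype(int); bg=np.median(im[240:280,310:340].reshape(-1,3),0)
    m=(np.abs(p-bg).sum(2)>45).astype(np.uint8)
    k=max(cv2.findContours(m,0,2)[0],key=cv2.contourArea); e=cv2.minEnclosingCircle(k)
    M=cv2.moments(k);uv=(M["m10"]/M["m00"]+u-22,M["m01"]/M["m00"]+v-22)
    P=cast(c,uv,.0055); r=np.sqrt(cv2.contourArea(k)/np.pi)
    print(n,np.round(uv,1),np.round(P,4),"diam mm",2000*(r+.5)/c["fx"]*1.09)
for n,uv,z in (("hub",(178,232),.069),("handle",(172,211),.106),("vial",(277,250),.054),("bottle",(372,290),.06)): print(n,cast(c,uv,z))
E
```

```text
big [348.1 225.8] [ 0.5917 -0.2705  0.0055] diam mm 60.23850869789545
small [238.4 201.9] [ 0.6396 -0.0173  0.0055] diam mm 50.341751229842174
bA [299.7 194.2] [ 0.6613 -0.1572  0.0055] diam mm 61.68837703875509
bB [393.2 239.2] [ 0.5637 -0.3755  0.0055] diam mm 62.269027783811715
hub [0.56721435 0.10707089 0.069     ]
handle [0.61031064 0.11498617 0.106     ]
vial [ 0.53374116 -0.10655633  0.054     ]
bottle [ 0.45247524 -0.31539937  0.06      ]
```

View pics/crop1.png

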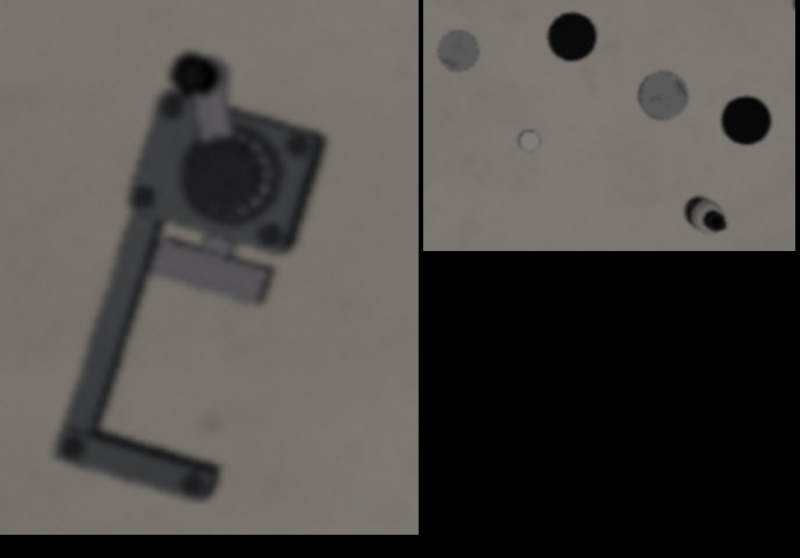

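The crop confirms the choice: a plain steel disc of about 60 mm at (348,226). The smaller steel disc is about 50 mm and the other two are black. The clamp's corners are clear, and the handle is on the far side of the hub. Next I fit the clamp pose from its corners.

Run:
```python
from h import *
c=camera("top")
px=lambda x,y:(130+x/4.651-.4,195+y/4.651-.4)
pts=[((56,457),(44,46),26),((205,500),(-32,46),26),((219,466),(-32,30),26),((98,431),(30,30),24),
((325,135),(-34,-138),42),((290,252),(-34,-78),42),((222,174),(0,-108),69)]
W=np.array([cast(c,px(*p),z/1e3)[:2] for p,_,z in pts]); C=np.array([q for _,q,_ in pts])/1e3
Wc=W-W.mean(0);Cc=C-C.mean(0)
th=np.arctan2((Cc[:,0]*Wc[:,1]-Cc[:,1]*Wc[:,0]).sum(),(Cc*Wc).sum())
R=np.array([[np.cos(th),-np.sin(th)],[np.sin(th),np.cos(th)]]);o=W.mean(0)-R@C.mean(0)
print("th",th,"origin",o,"res mm",np.round(((W-o)@R-C)*1e3,1).tolist())
L=lambda p,z:((cast(c,px(*p),z)[:2]-o)@R*1e3).round(1)
print("jaw",L((272,268),.026),L((262,303),.026)); print("handle",L((195,75),.106),"hub",L((222,174),.069))
print("monitor low edge x",cast(c,(85,150),.074),cast(c,(270,152),.074))
for s in(0,np.pi):
    yaw=th+np.pi/2+s  # tool y -> clamp y ; tool z down
    y=np.array([np.cos(yaw),np.sin(yaw),0]);z=np.array([0,0,-1.]);M=np.c_[np.cross(y,z),y,z]
    from scipy.spatial.transform import Rotation as T
    q=T.from_matrix(M).as_quat()[[3,0,1,2]]
    for P in ([.5917,-.2705,.15],[*(o+R@[-.05,-.004]),.1],[*(o+R@[0,-.16]),.083]): 
        j=solve_ik(P,q); print(s,q.round(4).tolist(),np.round(P,3),None if j is None else np.round(j,2))
```

```text
th 1.3036707345762881 origin [0.46416389 0.13478713] res mm [[-0.6, 0.5], [2.0, -0.2], [0.4, -1.5], [-1.5, -0.6], [-0.8, 1.3], [-1.4, -1.2], [1.8, 1.7]]
jaw [-27.6 -68.4] [-28.  -51.1]
handle [  20.6 -146.4] hub [   1.8 -106.3]
monitor low edge x [0.73663212 0.30979339 0.074     ] [ 0.7451567 -0.0850267  0.074    ]
0 [0.0, -0.6066, 0.795, 0.0] [ 0.592 -0.27   0.15 ] [-0.39  1.04  1.35  1.66 -1.05  1.33 -2.26]
0 [0.0, -0.6066, 0.795, 0.0] [0.455 0.086 0.1  ] [ 0.24  0.4  -0.57  2.12  0.33  0.71  2.33]
0 [0.0, -0.6066, 0.795, 0.0] [0.618 0.093 0.083] [ 0.23  0.68 -0.58  1.72  0.46  0.88  2.32]
3.141592653589793 [0.0, 0.795, 0.6066, 0.0] [ 0.592 -0.27   0.15 ] [ 0.17  0.57  0.31  1.64 -0.2   0.95  0.28]
3.141592653589793 [0.0, 0.795, 0.6066, 0.0] [0.455 0.086 0.1  ] [-0.25  0.35  0.01  2.13 -0.    0.66 -0.51]
3.141592653589793 [0.0, 0.795, 0.6066, 0.0] [0.618 0.093 0.083] [-0.19  0.6  -0.01  1.74  0.    0.8  -0.46]
```

```bash
cat >> h.py <<'E'
TH=1.3037;O=np.array([.4642,.1348]);RC=np.array([[np.cos(TH),-np.sin(TH)],[np.sin(TH),np.cos(TH)]])
Q=[0,.795,.6066,0]
def W(x,y,z): return [*(O+RC@[x/1e3,y/1e3]),z]
def st(m=""):
    s=state();print(m,round(s["clock"],2),np.round(s["tcp_pos"],4),"F",np.round(s["contact_force"],1),"gap",round(s["finger_gap"],4),"g",np.round(s["grasp_force"],1))
def snap(n,f,box=None,k=1):
    c=camera(n);i=cv2.cvtColor(c["color"],cv2.COLOR_RGB2BGR)
    if box:i=i[box[1]:box[3],box[0]:box[2]]
    cv2.imwrite("pics/"+f,cv2.resize(i,None,fx=k,fy=k,interpolation=cv2.INTER_CUBIC));return c
E
python3 - <<'E'
from h import *
reach([.45,.1,.23],Q); reach([.5917,-.2705,.14],Q); st()
movel([.5917,-.2705,.03],velocity=.15); st()
movel([.5917,-.2705,.005],velocity=.04); st()
gripper_close(30); st("closed")
snap("wrist","w1.png")
E
```

```text
3.58 [ 0.5925 -0.2682  0.1402] F [ 0.1 -0.2 -0.4] gap 0.0857 g 0.0
 4.47 [ 0.5925 -0.2708  0.031 ] F [-0.5 -1.2  0. ] gap 0.0855 g 0.0
 5.24 [ 0.5917 -0.2706  0.0049] F [ 0.4 -0.5 -0.2] gap 0.0851 g 0.0
closed 5.61 [ 0.5923 -0.2708  0.0058] F [-0.1  0.6  3.9] gap 0.0585 g 32.1
```

View pics/w1.png

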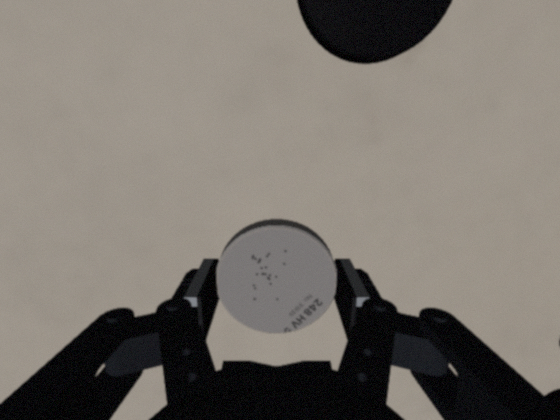

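The wrist view shows the steel disc gripped across its diameter, centred between the pads at (276,276). I carry it over the vial to the clamp mouth.

Run:
```python
from h import *
p=state()["tcp_pos"]
movel([p[0],p[1],.09],velocity=.12); st("lift")
movel(W(-60,-4,.09),velocity=.2); st("over")
movel(W(-60,-4,.015),velocity=.1); movel(W(-60,-4,.006),velocity=.03); st("down")
open_gripper(); st("open")
movel(W(-60,-4,.07),velocity=.15)
movel(W(-115,-4,.09),velocity=.15)
gripper_close(30); sleep(.3); st()
c=snap("top","t2.png",(110,190,270,310),5)
```

```text
lift 6.52 [ 0.5915 -0.2703  0.0891] F [ 1.  -0.3 -2.6] gap 0.0583 g 32.8
over 8.53 [0.4526 0.075  0.09  ] F [-0.4 -0.5 -3.5] gap 0.0581 g 32.8
down 9.88 [0.4521 0.0758 0.0059] F [ 0.5 -0.1 -3.4] gap 0.0585 g 32.8
open 10.28 [0.4525 0.0759 0.0062] F [ 1.5 -0.3 -0.5] gap 0.0852 g 0.0
 12.46 [0.4377 0.0228 0.09  ] F [-0.1 -0.8 -0.2] gap -0.0001 g 0.0
```

View pics/t2.png

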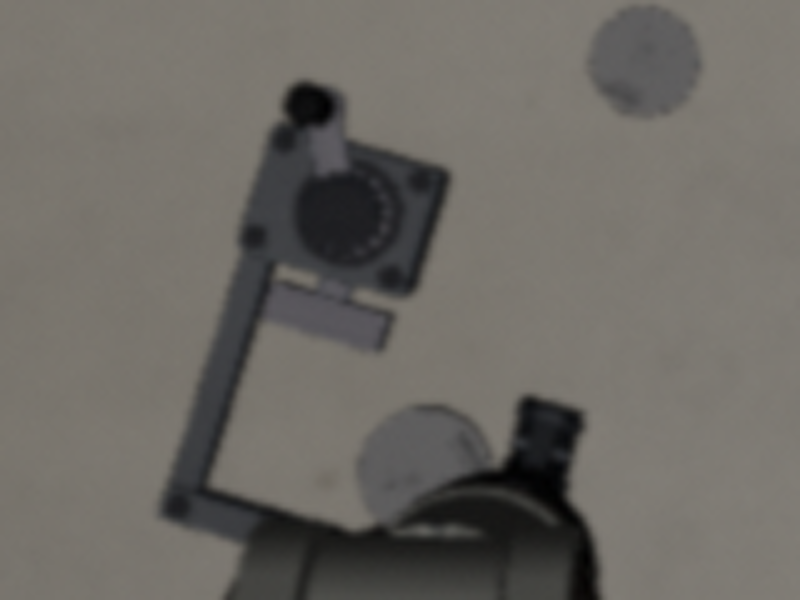

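The top view shows the block (crop 420,465) resting at the mouth, clear of both jaws. I push it home with the closed fingers while watching the force.

Run:
```python
from h import *
movel(W(-112,-4,.013),velocity=.12); st()
movel(W(-60,-4,.013),velocity=.06); st()
f0=None
for x in np.arange(-57,-30,1.5):
    movel(W(x,-4,.013),velocity=.03); s=state()
    f=RC.T@s["contact_force"][:2]; xy=RC.T@(np.array(s["tcp_pos"][:2])-O)*1e3
    print(x,xy.round(1),f.round(1))
    if f[0]<-9: break
c=snap("top","t3.png",(110,190,270,310),5); snap("wrist","w3.png"); st()
```

```text
13.3 [0.4388 0.0256 0.0133] F [-0.9  0.2  0.2] gap 0.0 g 0.0
 14.32 [0.4523 0.0766 0.0129] F [ 0.2  0.2 -0.3] gap -0.0001 g 0.0
-57.0 [-56.8  -3.8] [-0.8  0.7]
-55.5 [-55.5  -3.9] [-1.  -0.6]
-54.0 [-53.9  -4. ] [-1.6  0.7]
-52.5 [-52.2  -4.1] [-0.   0.2]
-51.0 [-50.8  -4. ] [-0.7  0.5]
-49.5 [-49.3  -4.1] [-1.9  0.4]
-48.0 [-47.8  -4. ] [-1.1  0.4]
-46.5 [-46.3  -4. ] [-0.7 -0.8]
-45.0 [-44.8  -4. ] [-1.  -0.1]
-43.5 [-43.3  -4. ] [-0.4  0.6]
-42.0 [-41.8  -4. ] [-1.2 -0.1]
-40.5 [-40.3  -4. ] [-1.5 -0.5]
-39.0 [-38.8  -4. ] [-2.   0.1]
-37.5 [-38.4  -3.9] [-5.2 -0.8]
-36.0 [-38.3  -3.9] [-8.1 -0.7]
-34.5 [-38.1  -3.9] [-12.   -0.4]
 18.42 [0.4579 0.097  0.0128] F [ -3.1 -10.6   4.9] gap 0.0001 g 5.9
```

View pics/w3.png

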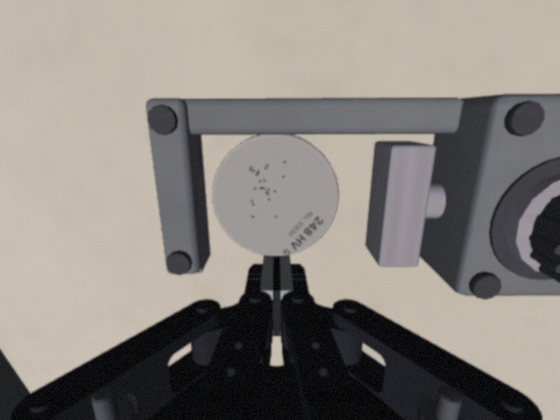

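The wrist view shows the disc (275,195) touching the back stop wall, near the fixed jaw and well clear of the moving jaw. The force rise at x=-38 agrees. Next I back off and turn the crank, keeping the wrist orientation constant.

Run:
```python
from h import *
movel(W(-60,-4,.013),velocity=.1); movel(W(-60,-4,.17),velocity=.25)
A=lambda d,z:W(46*np.cos(np.radians(d)),-108+46*np.sin(np.radians(d)),z)
movel(A(0,.17),velocity=.25); movel(A(0,.086),velocity=.12); st()
hi=0
for d in np.arange(-15,-470,-15):
    movel(A(d,.086),velocity=.06); s=state()
    e=np.radians(d); tan=RC@[np.sin(e),-np.cos(e)]; f=s["contact_force"]
    ft=-tan@f[:2]; hi=hi+1 if ft>4.3 else 0
    print(d,round(ft,1),np.round(np.linalg.norm(f[:2]),1),end="; ")
    if hi>=6: break
st("end")
snap("top","t4.png",(110,190,270,310),5)
```

```text
21.19 [0.581  0.1506 0.0867] F [ 0.9 -0.2  0. ] gap -0.0002 g 0.0
-15 0.2 0.5; -30 -0.4 0.4; -45 1.5 1.5; -60 0.8 0.9; -75 -0.0 0.5; -90 0.6 0.9; -105 0.5 0.5; -120 2.9 4.8; -135 -0.2 0.2; -150 -0.5 0.9; -165 -0.1 0.3; -180 1.4 1.4; -195 0.3 0.4; -210 0.3 0.5; -225 -0.2 0.4; -240 -1.0 1.2; -255 -0.4 0.4; -270 0.7 0.8; -285 1.0 2.1; -300 0.5 1.7; -315 3.5 5.6; -330 3.9 10.5; -345 5.4 16.4; -360 10.2 17.2; -375 5.5 8.9; -390 6.8 15.6; -405 3.7 3.8; -420 1.4 1.5; -435 2.0 2.4; -450 3.4 3.9; -465 2.7 3.0; end 32.04 [0.6091 0.083  0.0865] F [0.1 3.  0.2] gap 0.0 g 1.3
```

View pics/t4.png

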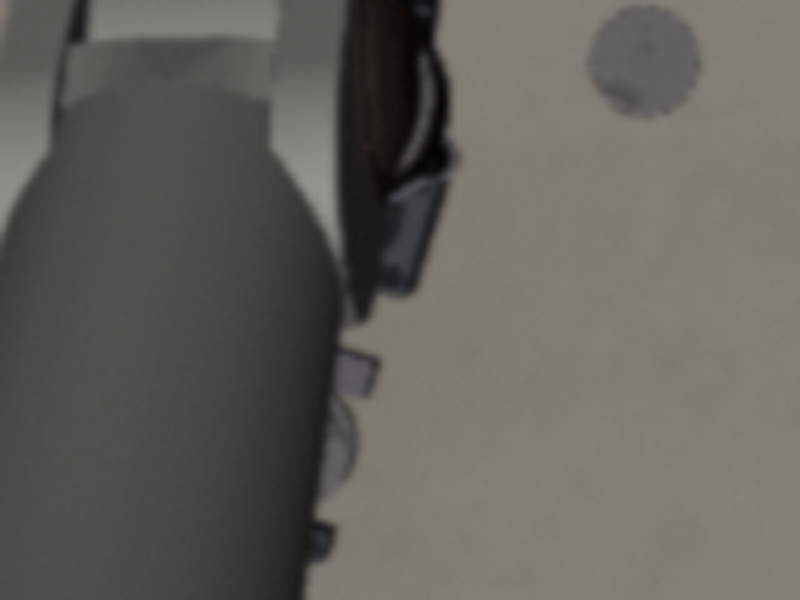

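The jaw has advanced by about 21 mm and seems to touch the block, but the arm hides most of it. I back off, move clear and look again.

Run:
```python
from h import *
A=lambda d,z:W(46*np.cos(np.radians(d)),-108+46*np.sin(np.radians(d)),z)
movel(A(-445,.086),velocity=.08); movel(A(-445,.2),velocity=.2); st()
movel(W(-150,-20,.2),velocity=.25); st()
c=snap("top","t5.png",(110,190,270,310),5)
snap("wrist","w5.png")
```

```text
33.16 [0.6128 0.0977 0.199 ] F [-0.1  0.3 -0.8] gap 0.0002 g 0.0
 34.12 [ 0.445  -0.0143  0.2   ] F [-0.  -0.7  0.9] gap -0.0 g 0.0
```

View pics/t5.png

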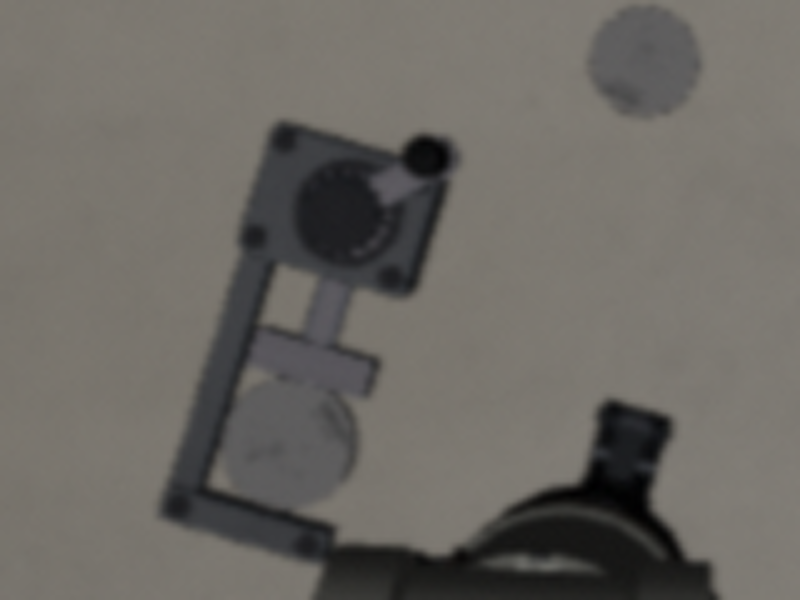

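The top view shows the disc in the corner against the back stop and fixed jaw, with the jaw on it and the handle at (427,157). The handle has gone about 430° while the jaw moved only 21 mm (about 315°), so the clutch should have slipped. I confirm with one more stroke: the handle should turn while the jaw stays put.

Run:
```python
from h import *
A=lambda d,z:W(46*np.cos(np.radians(d)),-108+46*np.sin(np.radians(d)),z)
g=lambda:cv2.cvtColor(camera("top")["color"],cv2.COLOR_RGB2GRAY)
a=g()
movel(A(-440,.2),velocity=.25); movel(A(-440,.086),velocity=.15)
for d in range(-450,-551,-10):
    movel(A(d,.086),velocity=.05); s=state(); e=np.radians(d); tan=RC@[np.sin(e),-np.cos(e)]
    print(d,round(-tan@s["contact_force"][:2],1),end="; ")
movel(A(-530,.086),velocity=.08); movel(A(-530,.2),velocity=.25); movel(W(-150,-20,.2),velocity=.25); sleep(.3); st()
c=snap("top","t6.png",(110,190,270,310),5); b=cv2.cvtColor(c["color"],cv2.COLOR_RGB2GRAY)
x0,y0,x1,y1=150,250,188,292   # jaw + block
T=a[y0:y1,x0:x1]; r=cv2.matchTemplate(b[y0-4:y1+4,x0-4:x1+4],T,cv2.TM_CCOEFF_NORMED); print("best shift",np.subtract(cv2.minMaxLoc(r)[3],4),"maxdiff",cv2.absdiff(T,b[y0:y1,x0:x1]).max())
px=lambda x,y:(110+x/5-.4,190+y/5-.4)
L=lambda p,z:((cast(c,px(*p),z)[:2]-O)@RC*1e3).round(1)
print("jaw end corners",L((370,398),.026),L((380,358),.026),"block",L((290,443),.011))
```

```text
-450 0.8; -460 1.3; -470 1.8; -480 4.7; -490 5.1; -500 7.0; -510 7.3; -520 0.7; -530 3.5; -540 4.3; -550 3.9;  41.52 [ 0.4446 -0.0146  0.1998] F [-0.1  1.1  0. ] gap -0.0005 g 0.0
best shift [0 0] maxdiff 103
jaw end corners [-29.3 -29.6] [-28.3 -47.8] block [0.7 1.5]
```

View pics/t6.png

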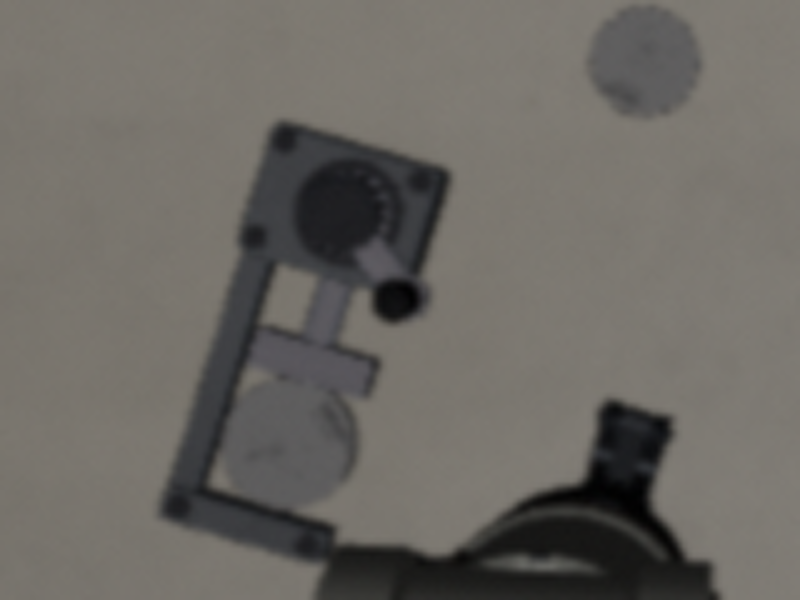

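View pics/w5.png

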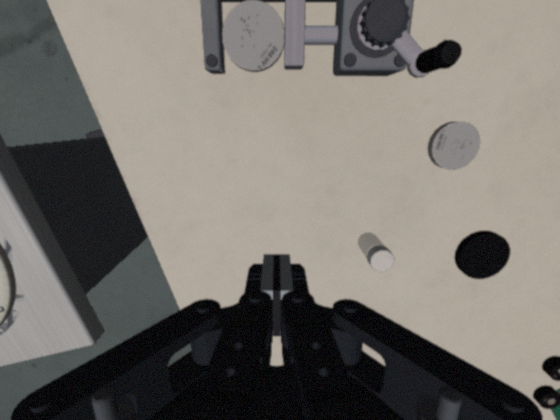

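The handle moved from (427,157) to (397,300) while the jaw and block stayed put, so the clutch slips with the block gripped. The disc is measured within 2 mm of home. The vial and small block look untouched, and the arm is clear.

```bash
python3 -c "
from workcell import *
print(hand_in())"
```

```text
the job is handed in; nothing more can be done
None
```

I slid the 60 mm steel block home against the back stop, clamped it by turning the crank clockwise until the clutch slipped, then moved the arm clear and handed the job in at about 42 s; the bottle was never approached, but I didn't re-check it afterwards.

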